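Hold the hidden bolt head so the mug arm stays level

TASK

The mug rack's arm has sagged onto the tin because its bolt turns freely together with its nut. Reach down into the gap between the upright bracket and the panel behind it, grip the hidden square bolt head gently across its flats (no more than about 60 N), and turn it until the arm is level, without touching the arm itself, knocking the bracket or panel, or shifting the tin, mug and tumbler. Keep the head from turning back while someone comes to tighten the nut: the job finishes with you still holding it.

Things in the scene. Friction and masses are not known exactly. Their poses are not given: they have to be found in the camera images.
- rack: steel base plate of the mug rack, 150 x 100 x 12 mm, fixed (it stands elsewhere and turned each time). Origin on the table surface. Axes: x level, from bracket towards panel; y level, along bracket and panel, towards the mug arm's free end; z up. The bolt axis runs along this x at y = 0, 160 mm above the table.
- bracket: upright steel bracket and white panel behind it, fixed on the rack; origin and axes as the rack's. Bracket 80 mm wide (y), 6 mm thick, rear face at x = 0, top 184 mm above the table. Panel 100 mm wide, 6 mm thick, front face at x = 52 mm, top at 178 mm. The 52 mm gap between is open above and at both ends; only the bolt stands in it, and a steel block below 32 mm.
- head: square steel bolt head in the gap, 24 x 24 mm across flats (y, z), 16 mm long (x). Origin at its centre: rack x = 26 mm, y = 0, 160 mm above the table. A 16 mm round shank joins it to the bracket. It turns rigidly with nut and arm about its x axis. With the arm level, two flats are upright, facing rack +y and -y; when the arm sags they lean by the same angle.
- bolt (a joint): angle of bolt head, nut and mug arm together (rad): 0 = arm level, positive = free end down (a turn about the rack's -x axis). Range -0.5 to 0.6; no friction, damping 0.25 N m s/rad. The arm's weight turns it down with about 0.09 to 0.15 N m. In the first second it settles on the tin at about 0.25 to 0.42; let go, it falls back.
- hook_arm: flat steel mug arm on the front of the bracket, 8 mm thick (x), 16 mm high, from 20 mm on one side of the bolt to 205 mm on its own +y side, with two short pegs pointing to -x that reach 43 mm from the bracket's rear face. Origin on the bolt axis at the bracket's rear face; its y axis runs along the arm. Not to be touched.
- tin_top (a point): centre of the flat top of the closed tin under the mug arm: tin 66 mm across, 100 mm high. The sagging arm rests on it. Not to be moved by hand.
- mug: white mug, 84 mm across, 85 mm high, standing on the table; origin at the centre of its underside. Bystander.
- tumbler: glass tumbler, 72 mm across, 95 mm high, standing on the table; origin at the centre of its underside. Bystander.

How it is judged (in metres and radians):
On the way, in this order (a step that is already met when the one before it is completed fails the run):
1. the head is gripped while the arm still sags (contact force between the fingers and head above 4 N and value of joint bolt above 0.15 rad), for 0.2 s.
2. the arm is brought level by the head and held there for a second (contact force between the fingers and head above 4 N and value of joint bolt between -0.07 and 0.07 rad), for 1 s.
At the end, for the whole second after the job is handed in: The program ends with the fingers still gripping the bolt head (more than 4 N); the arm is level to within 0.07 rad (4 degrees) and still, and nothing touches or carries the arm, so that only the grip keeps it from falling (all of step 2 and velocity of joint bolt between -0.05 and 0.05 rad/s and contact force between hook_arm and anything else below 0.3 N); the arm keeps its last pose, push and grip.
It fails at once if the bolt head is gripped too hard (over about 70 N a finger) (contact force between the fingers and head above 145 N).
It fails at once if the robot touches the mug arm (contact force between any of the fingers, the arm and hook_arm above 1 N).
It fails at once if the bracket or panel is knocked (over 15 N) (contact force between any of the fingers, the arm and bracket above 15 N).
It fails at once if tin, mug or tumbler is shifted more than 20 mm (distance of any of tin_top, mug, tumbler from where it was at the start of the episode above 0.02 m).
It also fails if it takes over 38 s, if anything falls off the work surface, if the arm or the gripper's body presses on something with over 40 N, if the wrist force passes 120 N, or if a joint passes its speed limit or range.

ROBOT

A 6-joint arm with a two-finger parallel gripper is mounted at the origin on the work surface. World frame = base frame: x ahead of the robot, y to its left, z up, the work surface at z = 0. Lengths are in m, angles in degrees, forces in N, time in s.
With the tool pointing down it reaches from about 0.35 to 0.925 m from the base axis. Payload 6.4 kg.
Tool frame: the origin (TCP) lies on the centre line of the jaws, within the pads' length; the fingertips stand 22 mm ahead of it and the grasp point (between the pads) lies 3 mm ahead of it; y points along the fingers, x is the direction in which the jaws open and shut, and the axes are right-handed (so a half turn about y gives the same grasp; the last joint's range is limited). The gripper opens to 85 mm and grips with 20 to 120 N. Pads are 22 mm wide; open, the fingers measure 114 mm over their backs; the gripper's body (76 mm by 85 mm) begins 54 mm behind the grasp point. The pads swing forward as they close: fully open they stand 13 mm farther back than shut.
Start: joints at [53.967, 14.043, 89.255, -0, 76.702, -9.975], TCP at [0.286, 0.584, 0.253] pointing down, gripper open.
Joint ranges: [-179.41, 179.41], [-58.25, 129.5], [7.25, 145.43], [-54.29, 234.29], [11.92, 165.04], [-157.13, 157.13]. Speed limits (degrees/s): [147.25, 147.25, 180, 180, 180, 180].

INTERFACE

Orientations are given as [roll, pitch, yaw] about the fixed x, y, z axes, in that order (R = Rz(yaw) Ry(pitch) Rx(roll)).
In Python, from cell import telemetry, vision, workorder, masks_of gives the robot as it stands.
- The arm moves only by the shell command python3 -m pendant 'ROWS' [OPENING]. ROWS is JSON, a list that holds one entry, the list of rows, each a list of 4 numbers: the shift along the tool's x, y, z in mm, then the turn about the tool's y in degrees. In form: [[[dx, dy, dz, yaw], ...]]. A call has exactly 10 rows; each row is the pose to reach, as a shift and turn from the pose commanded when the call began, along the tool's axes at that moment; what a row does not reach only later rows make up. A row lasts 1/8 s, in which the tool goes at most 62.5 mm and 10.7 degrees, less where a joint would pass 70% of its speed; a pose out of reach is approached as far as the arm can. A call with a gripper value outside its range is refused whole. OPENING is the finger opening in mm, from 0 to 85.4, set as the call begins (- or left out, the last holds). The fingers move at their own pace and stop on an object; the grip force is fixed at half the most. Time passes only in rows, so rows that repeat a pose let the fingers close, or fill a call up. It gives the time, the measured TCP pose, the force and the opening at its end, in the units of the state.
- telemetry.sense(): the state, without advancing time (a new reading comes with each control period).
- vision.capture(name): name is "scene" or "top" or "wrist"; returns a dict with "color" (480x640x3 uint8, red, green, blue), "camera_matrix" (3x3 intrinsics, pixels), "R" (3x3) and "t" (3): a world point X has camera coordinates R X + t; the wrist camera has in their place "T_tool_cam" (4x4, takes a point from camera to tool coordinates, whose origin is the TCP and whose axes are the tool frame's). Camera axes: x right, y down, z forward; pixel columns grow to the right and rows downward; lengths in m; the calibration is good to about 2 mm. A picture is of the moment at which its call begins: read the wrist's pose just before it. There is no depth.
- workorder.finish_job(): hands the job in, once; it reports no verdict.
Trained networks look in the newest picture that a camera, given by its name, has taken for a name from the list of things; names that differ only in an ending like _2 or _b are one class to them, and where a whole thing is asked for, a point or a joint stands for the part that bears it (a point fixed in the world has none). Each returns a list of dicts, best first, with "conf" (0 to 1); they miss things now and then, are a little off and sometimes report something else, mostly with a low value. They report only what shows in the picture. A call takes as long as a camera call.
- masks_of(thing, camera): "region" (480x640 bool, what is visible of it) and "rect" ([centre column, centre row, width, height] in pixels, round what is visible of it).
The state is a dict: "clock": time; "joint_positions": joint angles; "dq": joint speeds; "joint_torque": joint torques, N m; "position": TCP position; "eef_rot": TCP orientation; "force": force on the tool from outside, world axes, zero at the start; "wrist_torque": the same for the moment, N m; "width": opening from 0.0 (shut) to 1.0 (fully open).
Only numpy, scipy, OpenCV 4.12 (cv2) and the standard library are available. Lean on these libraries where they do the work, as an engineer would, in place of code of your own. Each camera call takes 0.05 s, during which the arm holds its last target.

## Working session

There is one attempt and no reset: what is moved stays moved. The work goes in short steps, Python scripts to look and compute and a shell command to move; the robot and the scene stay as the last step left them, time stands still between calls to the robot, and variables do not carry over. Pictures are saved under pics/ and viewed, and the job is handed in when it is done.

```bash
ls; mkdir -p pics; python3 - <<'E'
from cell import telemetry, vision, masks_of
import cv2,numpy as np,pickle
s=telemetry.sense();print(s)
D={}
for n in ["scene","top","wrist"]:
    c=vision.capture(n);D[n]=c
    im=cv2.cvtColor(c["color"],cv2.COLOR_RGB2BGR);cv2.imwrite(f"pics/{n}0.png",im)
    for k in c:
        if k!="color":print(n,k,np.round(c[k],4).tolist())
    c["m"]={}
    for t in ["rack","bracket","head","hook_arm","tin_top","mug","tumbler"]:
        r=masks_of(t,n);c["m"][t]=r
        print(n,t,[(round(x["conf"],2),np.round(x["rect"]).tolist()) for x in r[:2]])
pickle.dump(D,open("d0.pkl","wb"))
print(telemetry.sense()["clock"])
E
```

```text
pics
{'clock': 0.0, 'joint_positions': array([ 5.39665353e+01,  1.40825397e+01,  8.93274309e+01,  3.85106535e-04,
        7.67024328e+01, -9.97673699e+00]), 'dq': array([ 0.03252501, -0.08140939,  0.01717856,  0.0040424 ,  0.07931632,
       -0.03517466]), 'joint_torque': array([ 1.94019973e-03, -4.29521763e+01, -3.26123893e+01, -1.53937918e-06,
        5.46040043e-03,  3.94465175e-06]), 'position': array([0.28520881, 0.58348978, 0.25217428]), 'eef_rot': array([-89.98015735,   0.11063867,  63.9432025 ]), 'force': array([ 0.70450937,  0.20335608, -0.78525969]), 'wrist_torque': array([ 0.01806303, -0.04673272, -0.0364184 ]), 'width': 1.0029502278696762}
scene camera_matrix [[528.2529, 0.0, 324.0957], [0.0, 528.2529, 238.2705], [0.0, 0.0, 1.0]]
scene R [[-0.8304, 0.557, 0.0132], [0.4578, 0.6957, -0.5536], [-0.3175, -0.4536, -0.8327]]
scene t [0.4984, -0.2261, 1.1358]
scene rack [(0.86, [318.0, 196.0, 145.0, 126.0])]
scene bracket [(0.47, [290.0, 162.0, 17.0, 16.0])]
scene head [(0.73, [289.0, 164.0, 16.0, 17.0]), (0.72, [320.0, 195.0, 147.0, 126.0])]
scene hook_arm [(0.7, [355.0, 206.0,
[... 431 characters left out ...]
.6327, 0.8671]
top rack [(0.95, [359.0, 268.0, 126.0, 81.0])]
top bracket [(0.91, [388.0, 255.0, 64.0, 45.0])]
top head []
top hook_arm [(0.56, [351.0, 287.0, 119.0, 34.0])]
top tin_top [(0.97, [333.0, 285.0, 29.0, 38.0]), (0.28, [488.0, 262.0, 57.0, 59.0])]
top mug [(0.63, [489.0, 264.0, 54.0, 57.0])]
top tumbler [(0.79, [330.0, 200.0, 41.0, 41.0])]
wrist camera_matrix [[369.2895, 0.0, 310.0164], [0.0, 369.2895, 236.6863], [0.0, 0.0, 1.0]]
wrist T_tool_cam [[1.0, 0.0004, -0.0015, 0.0014], [0.0015, -0.2983, 0.9545, -0.1179], [-0.0, -0.9545, -0.2983, 0.0756], [0.0, 0.0, 0.0, 1.0]]
wrist rack []
wrist bracket []
wrist head []
wrist hook_arm []
wrist tin_top []
wrist mug []
wrist tumbler []
1.2
```

```bash
python3 - <<'E'
import cv2
for n,(x0,x1,y0,y1),o in [("scene",(200,440,90,340),"s"),("top",(290,530,170,320),"t")]:
    im=cv2.imread(f"pics/{n}0.png")[y0:y1,x0:x1]
    f=3 if n=="top" else 2.4
    cv2.imwrite(f"pics/{o}crop0.png",cv2.resize(im,None,fx=f,fy=f,interpolation=cv2.INTER_CUBIC))
E
```

```text
(no output)
```

View pics/scene0.png

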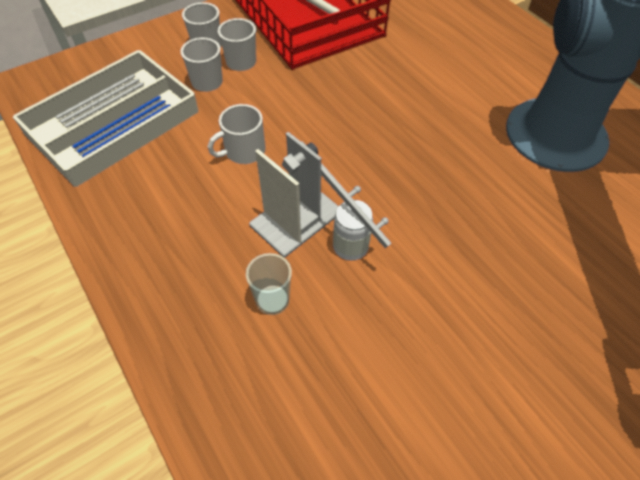

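View pics/scrop0.png

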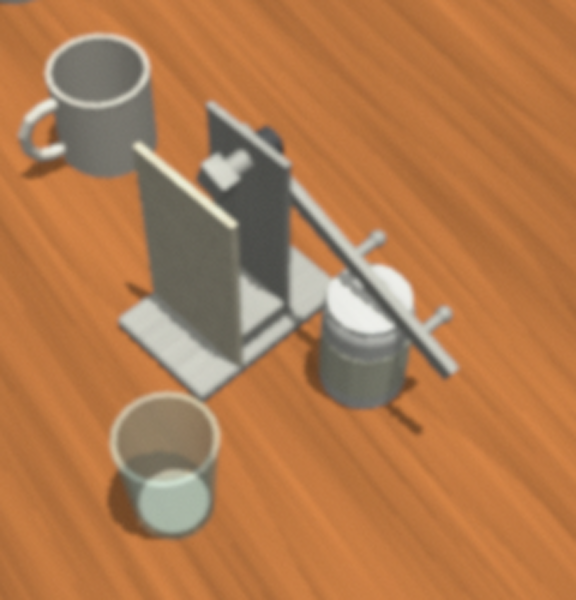

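View pics/tcrop0.png

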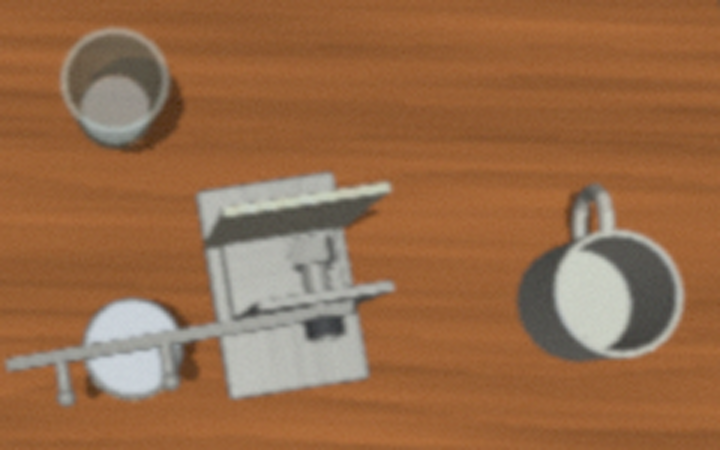

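View pics/wrist0.png

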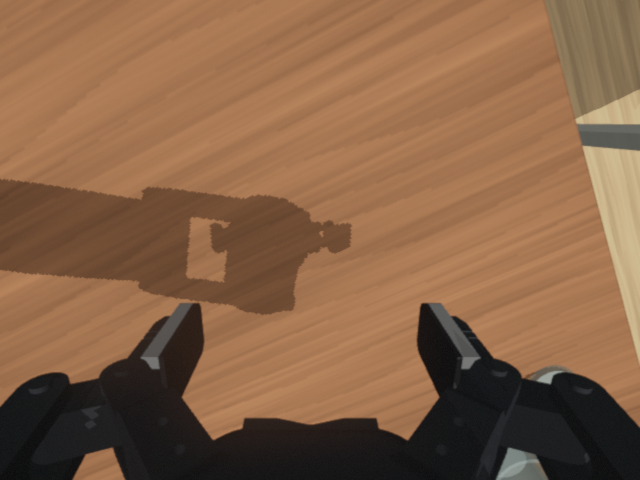

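The scene view shows the bracket's dark plate with the head in the gap at full-image pixel (292,160), the arm sloping down onto the tin, and the panel in front. The top view shows the same rack, with the head at (394,255). I'll fit the rack pose from the top edges of the panel and bracket.

```bash
cat > h.py <<'E'
import numpy as np
def proj(c,X):
    p=np.asarray(X)@np.array(c["R"]).T+np.array(c["t"]); q=p@np.array(c["camera_matrix"]).T
    return q[:,:2]/q[:,2:]
def rack2w(p,X):
    c,s=np.cos(p[2]),np.sin(p[2]);X=np.asarray(X,float)
    return np.c_[p[0]+c*X[:,0]-s*X[:,1],p[1]+s*X[:,0]+c*X[:,1],X[:,2]]
E
python3 - <<'E'
import pickle,numpy as np,cv2
from scipy.optimize import least_squares
from h import *
D=pickle.load(open("d0.pkl","rb"))
X=np.array([[55,-50,178],[55,50,178],[-3,-40,184],[-3,40,184]])/1e3
S=np.array([[135,147],[238,222],[210,103],[290,162]])/2.4+[200,90]
T=np.array([[390,187],[222,212],[393,287],[240,310]])/3+[290,170]
f=lambda p:np.r_[(proj(D["scene"],rack2w(p,X))-S).ravel(),(proj(D["top"],rack2w(p,X))-T).ravel()]
best=min((least_squares(f,[.55,-.1,a],loss="soft_l1") for a in np.arange(0,6.3,.8)),key=lambda r:r.cost)
print(best.x,np.degrees(best.x[2]),best.cost);print(np.round(f(best.x).reshape(-1,2),1))
p=best.x;np.save("rack.npy",p)
print("head",rack2w(p,[[.026,0,.16]]))
for n,cr,fc in [("scene",(200,440,90,340),2.4),("top",(290,530,170,320),3)]:
    im=cv2.imread(f"pics/{n}0.png")
    x0,x1,y0,y1=cr;im=cv2.resize(im[y0:y1,x0:x1],None,fx=fc,fy=fc)
    def line(P,c):
        q=((proj(D[n],rack2w(p,P))-[x0,y0])*fc).astype(int);cv2.polylines(im,[q.reshape(-1,1,2)],True,c,1)
    line([[.052,-.05,.178],[.052,.05,.178],[.058,.05,.178],[.058,-.05,.178]],(0,255,0))
    line([[-.006,-.04,.184],[-.006,.04,.184],[0,.04,.184],[0,-.04,.184]],(0,255,255))
    th=.33
    for x in (.018,.034):
        P=[]
        for y,z in [(-12,-12),(12,-12),(12,12),(-12,12)]:
            # +angle turns about -x
            P.append([x,(y*np.cos(th)+z*np.sin(th))/1e3,.16+(-y*np.sin(th)+z*np.cos(th))/1e3])
        line(P,(255,0,255))
    P=[[-.012,l*np.cos(th),.16-l*np.sin(th)] for l in (-.02,.205)];line(P,(255,0,0))
    cv2.imwrite(f"pics/{n}_ov.png",im)
E
```

```text
[ 0.56642557 -0.1176059   6.46921075] 370.65847250889635 8.049163918065645
[[ 0.5 -2.3]
 [-0.4  0.8]
 [-0.3 -1.2]
 [ 0.2  0.3]
 [-0.8  0.1]
 [-0.5  0.7]
 [-0.4 -0.4]
 [ 5.2 -0.7]]
head [[ 0.59197699 -0.11279708  0.16      ]]
```

View pics/scene_ov.png

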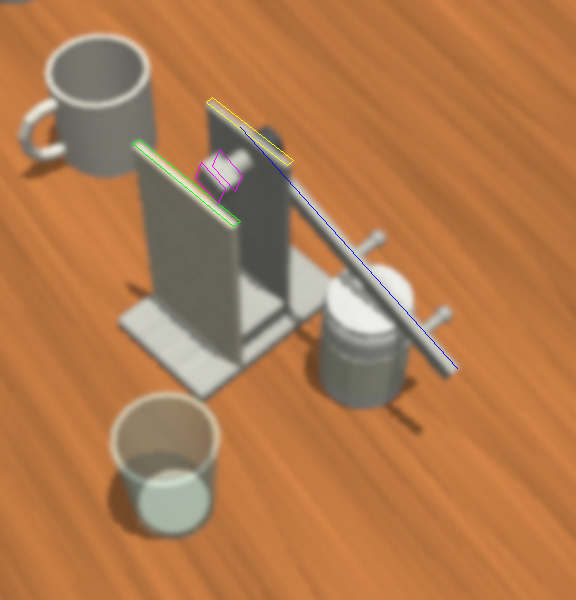

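View pics/top_ov.png

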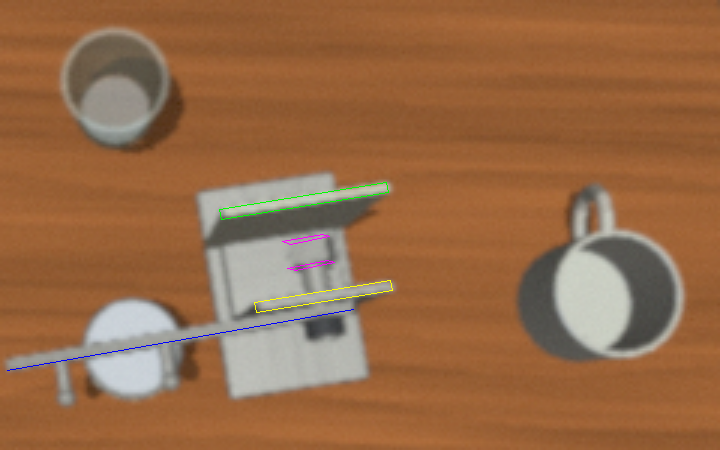

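```bash
python3 -m pendant '[[[-37,-5,-44,-4],[-74,-10,-88,-8],[-112,-15,-132,-12],[-150,-20,-177,-16],[-188,-25,-223,-20],[-226,-30,-268,-24],[-264,-35,-313,-28],[-302,-38,-358,-32],[-340,-38,-403,-36],[-377,-38,-447,-36.7]]]' 85; python3 - <<'E'
from cell import telemetry
import numpy as np
from h import *
s=telemetry.sense();from scipy.spatial.transform import Rotation as R
Rt=R.from_euler("xyz",s["eef_rot"],degrees=True).as_matrix()
tgt=np.array([.592,-.1128,.29]);print(s["position"],s["eef_rot"],1000*Rt.T@(tgt-s["position"]))
E
```

```text
clock: 2.45
position: [0.5221, 0.047, 0.2917]
eef_rot: [-90.1, 0.0, 100.7]
force: [1.6, 0.0, 0.3]
width: 0.994
[0.52207484 0.04697029 0.2917274 ] [-9.00620305e+01  1.07373330e-02  1.00665794e+02] [-169.95143427    1.80163116  -39.14488831]
```

```bash
python3 -m pendant '[[[-45,0,-10,0],[-90,1,-20,0],[-135,2,-31,0],[-160,2,-37,0],[-170,2,-39,0],[-170,2,-39,0],[-170,2,-39,0],[-170,2,-39,0],[-170,2,-39,0],[-170,2,-39,0]]]'
cat > look.py <<'E'
import sys,pickle,cv2,numpy as np
from cell import telemetry,vision
from scipy.spatial.transform import Rotation as R
n=sys.argv[1]
s=telemetry.sense();c=vision.capture("wrist")
Rt=R.from_euler("xyz",s["eef_rot"],degrees=True).as_matrix()
T=np.eye(4);T[:3,:3]=Rt;T[:3,3]=s["position"]
M=np.linalg.inv(T@np.array(c["T_tool_cam"]))
c["R"]=M[:3,:3];c["t"]=M[:3,3];c["s"]=s
pickle.dump(c,open(f"w{n}.pkl","wb"))
im=cv2.cvtColor(c["color"],cv2.COLOR_RGB2BGR);cv2.imwrite(f"pics/w{n}.png",im)
from h import *
p=np.load("rack.npy");o=im.copy()
def line(P,col):
    q=proj(c,rack2w(p,P)).astype(int);cv2.polylines(o,[q.reshape(-1,1,2)],True,col,1)
line([[.052,-.05,.178],[.052,.05,.178],[.058,.05,.178],[.058,-.05,.178]],(0,255,0))
line([[-.006,-.04,.184],[-.006,.04,.184],[0,.04,.184],[0,-.04,.184]],(0,255,255))
cv2.imwrite(f"pics/w{n}ov.png",o);print(s["clock"],s["position"],s["eef_rot"],s["force"],s["width"])
E
python3 look.py 1
```

```text
clock: 3.7
position: [0.5912, -0.1107, 0.2893]
eef_rot: [-90.0, 0.0, 100.7]
force: [0.1, 0.3, -0.9]
width: 0.997
3.7 [ 0.59117218 -0.1106844   0.28934496] [-9.00031825e+01  7.34932762e-04  1.00663060e+02] [ 0.12835452  0.3143353  -0.88814132] 0.997368487413911
```

View pics/w1ov.png

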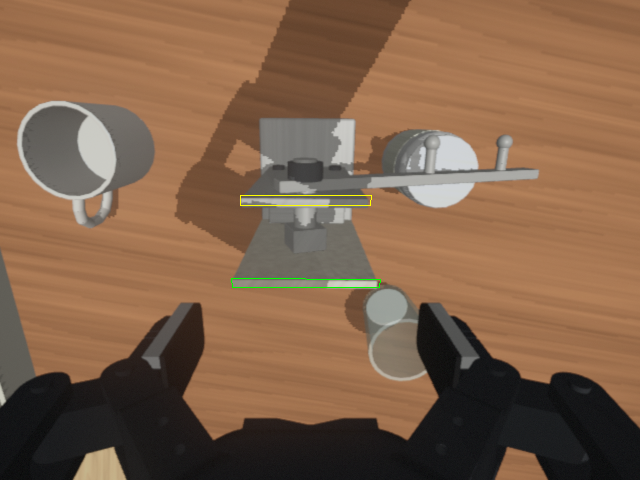

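The rack fit projects well onto the wrist view: head at (305,237), bracket top edge at row 200, panel top edge at row 283. I'll zoom in to refine it.

```bash
python3 - <<'E'
import cv2
im=cv2.imread("pics/w1.png")[180:300,220:390];cv2.imwrite("pics/w1z.png",cv2.resize(im,None,fx=4.5,fy=4.5,interpolation=cv2.INTER_CUBIC))
im=cv2.imread("pics/w1ov.png")[180:300,220:390];cv2.imwrite("pics/w1zo.png",cv2.resize(im,None,fx=4.5,fy=4.5,interpolation=cv2.INTER_NEAREST))
E
```

```text
(no output)
```

View pics/w1z.png

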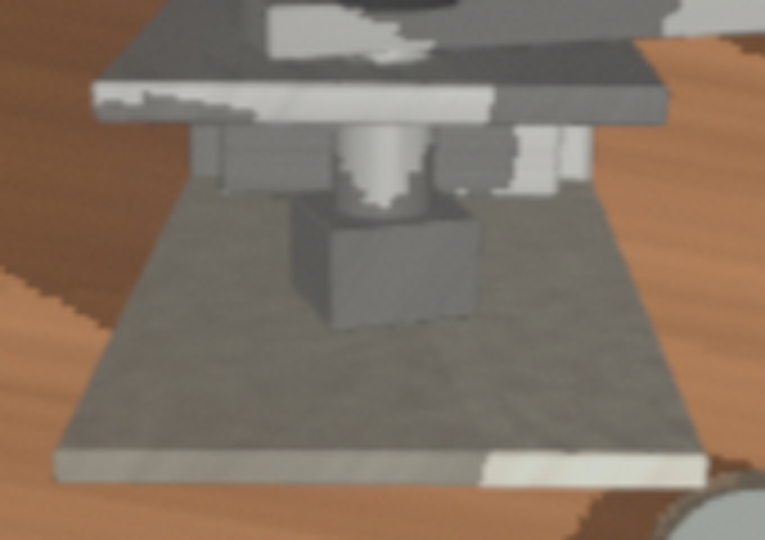

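View pics/w1zo.png

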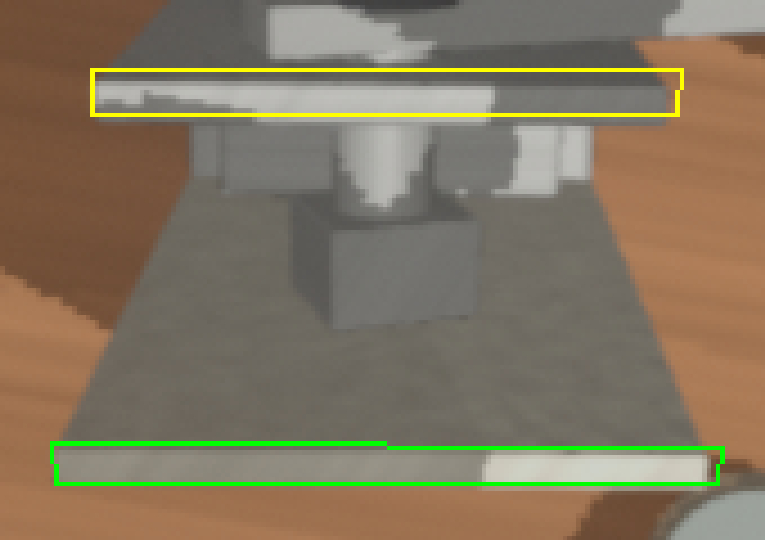

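```bash
python3 - <<'E'
import pickle,numpy as np
from scipy.optimize import least_squares
from h import *
c=pickle.load(open("w1.pkl","rb"))
X=np.array([[-6,-40,184],[-6,40,184],[0,-40,184],[0,40,184],[52,-50,178],[52,50,178],[58,-50,178],[58,50,178]])/1e3
U=np.array([[92,82],[666,86],[92,122],[666,122],[55,450],[707,454],[55,483],[708,488]])/4.5+[220,180]-.4
def f(p,dz=True): 
    W=rack2w(p,X); W[:,2]+=p[3]; return (proj(c,W)-U).ravel()
p0=np.load("rack.npy")
r=least_squares(f,[*p0,0]);print(p0,r.x,np.degrees(r.x[2]),r.cost);print(np.round(f(r.x).reshape(-1,2),1))
g=lambda q:f([*q,0]);r2=least_squares(g,p0);print(r2.x,np.degrees(r2.x[2]),r2.cost)
for q in (r.x,[*r2.x,0]):
    h=rack2w(q,[[.026,0,.16]]);print(h)
    # head flat top edge corners predicted for angles
    for th in (.25,.33,.42):
        P=[[x,(y*np.cos(th)+12*np.sin(th))/1e3,.16+(-y*np.sin(th)+12*np.cos(th))/1e3] for x,y in ((.018,-12),(.034,-12),(.034,12),(.018,12))]
        W=rack2w(q,P);W[:,2]+=q[3];print(th,((proj(c,W)-[220,180])*4.5).round().tolist())
np.save("rack.npy",r.x)
E
```

```text
[ 0.56642557 -0.1176059   6.46921075] [ 5.68789862e-01 -1.18322122e-01  6.46540714e+00 -3.95760011e-03] 370.44054182184067 1.3820677174358407
[[-0.2 -0.1]
 [ 0.4 -0.5]
 [ 0.3  0.4]
 [-0.   0.9]
 [-0.5 -0.3]
 [ 0.3 -0.6]
 [ 0.   0.3]
 [-0.4 -0.2]]
[ 0.56759787 -0.11847529  6.46543542] 370.44216253067833 8.982874093017607
[[ 0.59435939 -0.11361053  0.16      ]]
0.25 [[321.0, 228.0], [322.0, 329.0], [474.0, 317.0], [476.0, 217.0]]
0.33 [[328.0, 229.0], [330.0, 331.0], [478.0, 314.0], [480.0, 215.0]]
0.42 [[338.0, 230.0], [339.0, 332.0], [481.0, 311.0], [483.0, 213.0]]
[[ 0.59316727 -0.11376298  0.16      ]]
0.25 [[320.0, 227.0], [321.0, 331.0], [476.0, 318.0], [477.0, 217.0]]
0.33 [[328.0, 229.0], [329.0, 332.0], [480.0, 315.0], [481.0, 215.0]]
0.42 [[337.0, 230.0], [338.0, 334.0], [483.0, 312.0], [485.0, 212.0]]
```

The head's corners in the wrist view match a sag of about 0.30 rad, and the head sits at (0.594, -0.1135). Next is the descent, with the fingers partly closed.

```bash
python3 -m pendant '[[[-3.4,0,-2.6,0.2],[-3.4,15,-2.6,0.2],[-3.4,30,-2.6,0.2],[-3.4,45,-2.6,0.2],[-3.4,60,-2.6,0.2],[-3.4,70,-2.6,0.2],[-3.4,75,-2.6,0.2],[-3.4,75,-2.6,0.2],[-3.4,75,-2.6,0.2],[-3.4,75,-2.6,0.2]]]' 50; python3 look.py 2
```

```text
clock: 5.0
position: [0.5947, -0.1139, 0.215]
eef_rot: [-90.1, 0.0, 100.4]
force: [0.2, 0.7, 0.6]
width: 0.588
5.0 [ 0.59472037 -0.11393854  0.21498695] [-9.00591967e+01  3.84512478e-02  1.00442479e+02] [0.16679091 0.74884628 0.6301241 ] 0.5875999141026044
```

View pics/w2ov.png

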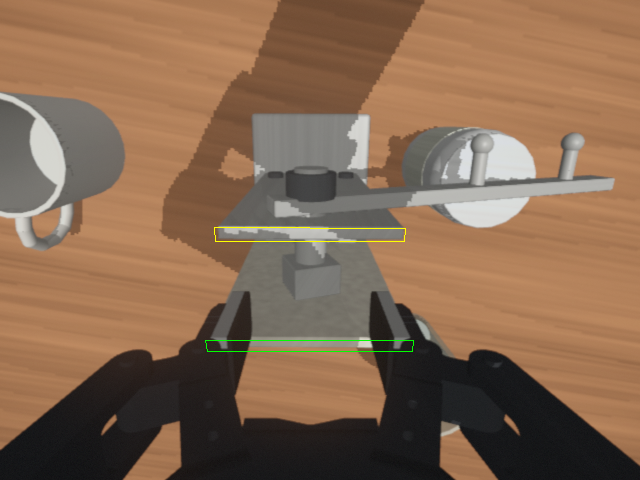

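The view shows the pads straddling the head, which is at (312,275). The jaw midline is at column 310 and the fingertips lie between the bracket and panel edges. I'll carry on down.

```bash
python3 -m pendant '[[[0,6,0,0],[0,12,0,0],[0,18,0,0],[0,24,0,0],[0,30,0,0],[0,37,0,0],[0,44,0,0],[0,51,0,0],[0,57,0,0],[0,57,0,0]]]'; python3 look.py 3
```

```text
clock: 6.3
position: [0.594, -0.1137, 0.1566]
eef_rot: [-89.9, -0.0, 100.4]
force: [-0.1, 0.6, 0.5]
width: 0.585
6.3 [ 0.59404352 -0.11373149  0.15658867] [-8.99419688e+01 -3.35648615e-02  1.00441783e+02] [-0.14737111  0.5844501   0.49657306] 0.5847748498405412
```

View pics/w3ov.png

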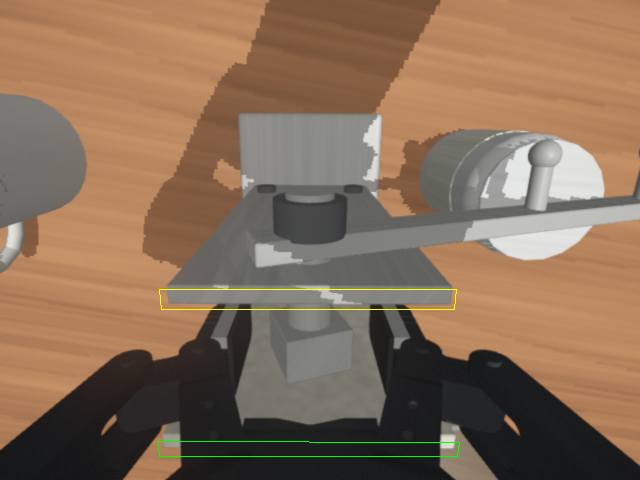

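The fingers are in the gap either side of the head with no contact force. I'll close in stages so the grip registers while the arm still sags.

```bash
python3 -m pendant '[[[0,0,0,0],[0,0,0,0],[0,0,0,0],[0,0,0,0],[0,0,0,0],[0,0,0,0],[0,0,0,0],[0,0,0,0],[0,0,0,0],[0,0,0,0]]]' 29; python3 look.py 4; python3 -c "
from cell import telemetry as t;s=t.sense();print(s['width']*85.4,s['wrist_torque'])"
```

```text
clock: 7.6
position: [0.5947, -0.114, 0.1577]
eef_rot: [-90.0, 0.0, 100.4]
force: [-1.6, 0.3, 5.1]
width: 0.339
7.6 [ 0.59467268 -0.11396873  0.15774353] [-9.00369808e+01  2.67526547e-02  1.00441655e+02] [-1.5539321   0.27558867  5.09344271] 0.3390100372690382
29.066009606534365 [-0.12478285  0.10050377  0.00767142]
```

View pics/w4.png

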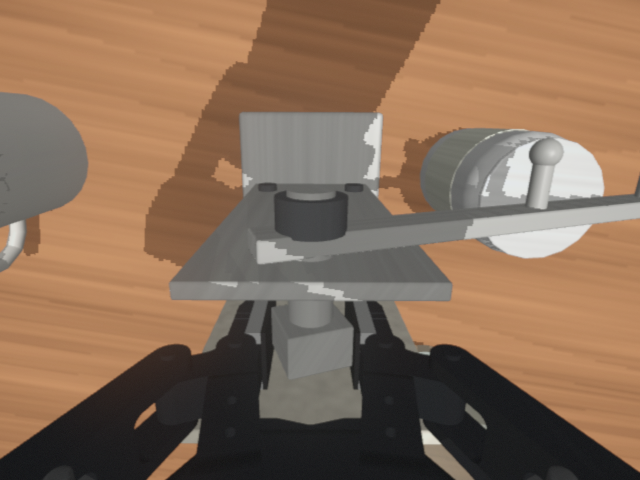

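The head is now touching the pads: left edge at column 272, right at 355, and the upward force has risen to about 5 N. The arm still sags. One more small closing step should make a definite grip.

```bash
python3 -m pendant '[[[0,0,0,0],[0,0,0,0],[0,0,0,0],[0,0,0,0],[0,0,0,0],[0,0,0,0],[0,0,0,0],[0,0,0,0],[0,0,0,0],[0,0,0,0]]]' 28; python3 look.py 5; python3 -c "
from cell import telemetry as t;s=t.sense();print(s['width']*85.4,s['wrist_torque'])"
```

```text
clock: 8.9
position: [0.5946, -0.1139, 0.1578]
eef_rot: [-90.0, 0.0, 100.4]
force: [-0.9, 0.3, 6.6]
width: 0.33
8.9 [ 0.5946489  -0.1139374   0.15781038] [-9.00316302e+01  2.26583548e-02  1.00444246e+02] [-0.85820373  0.27135673  6.62121756] 0.3299630543106093
28.559721974219382 [-0.13512617  0.16722862  0.01888542]
```

View pics/w5.png

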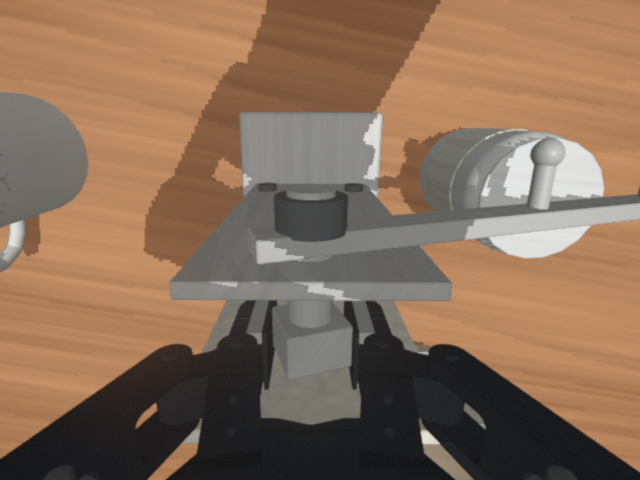

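The opening stalls at 28.6 against a command of 28, so the head is gripped while the arm still rests on the tin. I'll continue to level.

```bash
python3 -m pendant '[[[0,0,0,0],[0,0,0,0],[0,0,0,0],[0,0,0,0],[0,0,0,0],[0,0,0,0],[0,0,0,0],[0,0,0,0],[0,0,0,0],[0,0,0,0]]]' 26; python3 look.py 6; python3 -c "
from cell import telemetry as t;s=t.sense();print(s['width']*85.4,s['wrist_torque'])"
```

```text
clock: 10.2
position: [0.5946, -0.1139, 0.158]
eef_rot: [-90.0, 0.0, 100.4]
force: [-1.6, 1.1, 6.9]
width: 0.318
10.2 [ 0.59464711 -0.11386408  0.15799497] [-9.00303484e+01  1.41367201e-02  1.00443243e+02] [-1.55525891  1.08414744  6.917903  ] 0.31753976731035505
27.32521395330699 [-0.01272152  0.25528009  0.07168941]
```

View pics/w6.png

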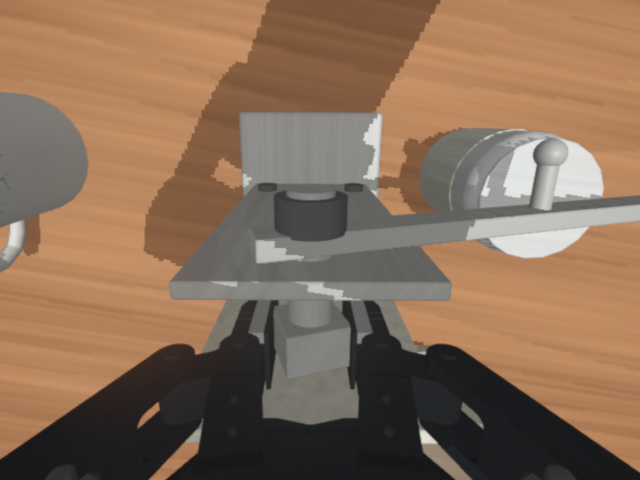

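The arm is coming up: the peg top moved from (547,152) to (550,151) and the opening is down to 27.3. I'll close further.

```bash
python3 -m pendant '[[[0,0,0,0],[0,0,0,0],[0,0,0,0],[0,0,0,0],[0,0,0,0],[0,0,0,0],[0,0,0,0],[0,0,0,0],[0,0,0,0],[0,0,0,0]]]' 22; python3 look.py 7; python3 -c "
from cell import telemetry as t;s=t.sense();print(s['width']*85.4,s['wrist_torque'])"
```

```text
clock: 11.5
position: [0.5946, -0.1139, 0.158]
eef_rot: [-90.0, 0.0, 100.4]
force: [-1.4, 1.1, 7.5]
width: 0.318
11.5 [ 0.59462442 -0.11385754  0.15796784] [-9.00271167e+01  1.29272878e-02  1.00444103e+02] [-1.40466747  1.07613131  7.54510355] 0.317948311826336
27.17718531608124 [-0.0625416   0.26612077 -0.03181655]
```

View pics/w7.png

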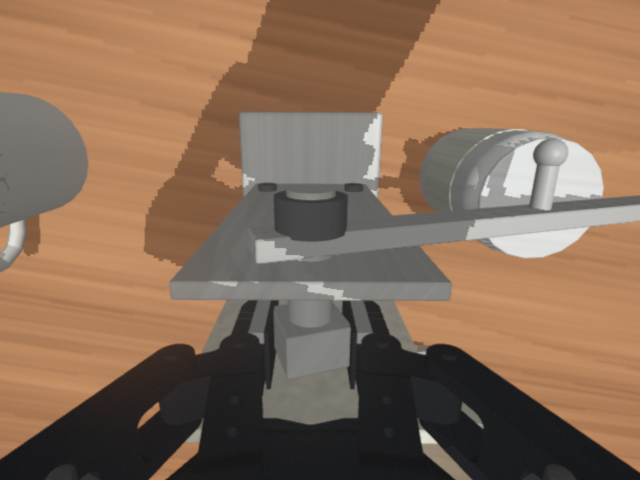

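The opening has stalled at 27.2 at full grip and the arm has barely risen, so pad friction is jamming the head's corners. Sliding the pads vertically while gripping should break that. Friction then acts the same way on both sides and cancels, and the squeezing couple can square the head up. I'll ease the grip first, then sweep.

```bash
python3 -m pendant '[[[0,0,0,0],[0,0,0,0],[0,1,0,0],[0,2,0,0],[0,3,0,0],[0,4,0,0],[0,5,0,0],[0,6,0,0],[0,6,0,0],[0,6,0,0]]]' 27; python3 look.py 8; python3 -c "
from cell import telemetry as t;s=t.sense();print(s['width']*85.4,s['wrist_torque'])"
```

```text
clock: 12.8
position: [0.5949, -0.1139, 0.1577]
eef_rot: [-90.0, 0.0, 100.5]
force: [-19.6, 5.5, 36.0]
width: 0.319
12.8 [ 0.59486035 -0.11392693  0.1576612 ] [-8.99532309e+01  3.17636418e-02  1.00488720e+02] [-19.64232204   5.48413676  36.01688412] 0.31861941326696525
27.267937876439692 [ 6.68405504e-01  2.94000292e+00 -8.07150128e-04]
```

View pics/w8.png

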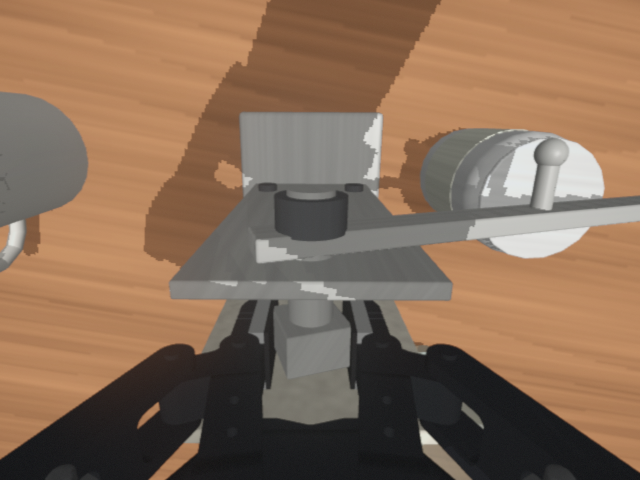

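The pads didn't slip: 36 N at the wrist and the TCP hasn't moved. I'll lower the grip a little while pulled down, so they slide.

```bash
python3 -m pendant '[[[0,0,0,0],[0,0,0,0],[0,0,0,0],[0,0,0,0],[0,-2,0,0],[0,-4,0,0],[0,-6,0,0],[0,-8,0,0],[0,-10,0,0],[0,-10,0,0]]]' 27.8; python3 look.py 9; python3 -c "
from cell import telemetry as t;s=t.sense();print(s['width']*85.4,s['wrist_torque'])"
```

```text
clock: 14.1
position: [0.5946, -0.1138, 0.1578]
eef_rot: [-90.1, 0.0, 100.4]
force: [12.1, -3.2, -15.0]
width: 0.331
14.1 [ 0.59463387 -0.11384606  0.15781175] [-9.01013112e+01  1.05151370e-03  1.00392109e+02] [ 12.10777616  -3.17564852 -14.97204871] 0.3305631459027609
27.50658924150237 [-0.67861449 -1.82495515 -0.21299857]
```

View pics/w9.png

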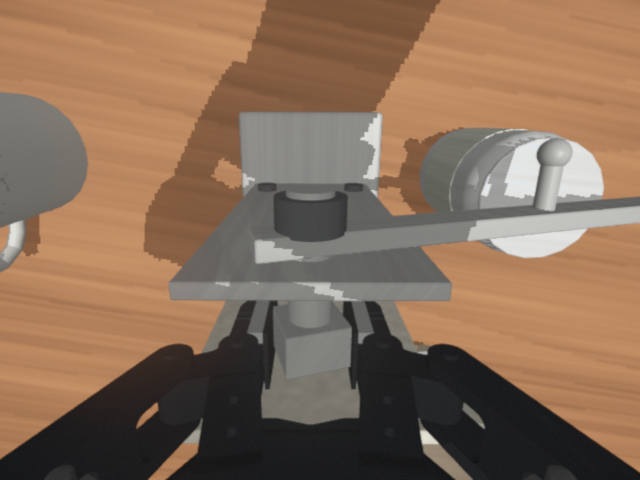

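Small progress only, with the peg at column 553. Closing squares the head by itself once the angle is small enough. So I'll use one pad instead: open slightly, bring the +y pad against its corner and slide it up and toward -y, so its friction helps raise the arm.

```bash
python3 -m pendant '[[[0,4,0,0],[0,8,0,0],[0,8,0,0],[-2,8,0,0],[-3,7,0,0],[-4,5.5,0,0],[-5,4,0,0],[-6,2,0,0],[-6.5,0,0,0],[-6.5,0,0,0]]]' 34; python3 look.py 10; python3 -c "
from cell import telemetry as t;s=t.sense();print(s['width']*85.4,s['wrist_torque'])"
```

```text
clock: 15.4
position: [0.5934, -0.1169, 0.1586]
eef_rot: [-89.7, -0.4, 100.5]
force: [-2.0, 11.0, -4.3]
width: 0.399
15.4 [ 0.59340412 -0.11691574  0.15864201] [-89.7115959   -0.44756191 100.47728961] [-1.97493858 10.99512512 -4.32174824] 0.3988484990356923
33.79892784083718 [1.4219724  0.32076592 0.03183471]
```

View pics/w10.png

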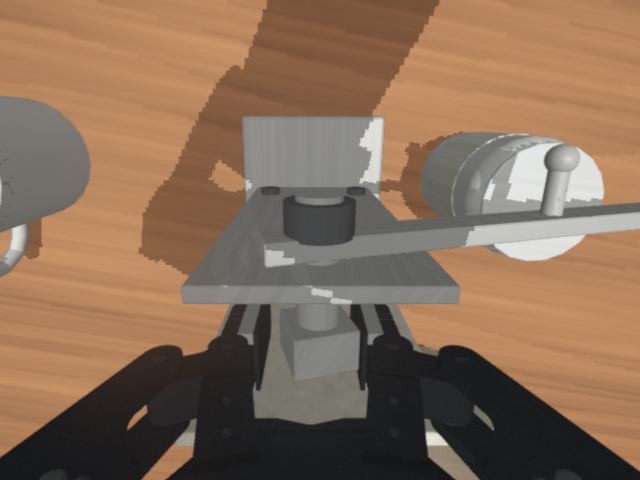

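```bash
cat > ang.py <<'E'
import sys,pickle,cv2,numpy as np
from h import *
p=np.load("rack.npy")
n=sys.argv[1]
c=pickle.load(open(f"w{n}.pkl","rb"));im=cv2.cvtColor(c["color"],cv2.COLOR_RGB2BGR)
# align: shift so bracket rear-top edge corners fit is left to the eye; draw head + arm top edge for angles
F=3;x0,y0=250,130
o=cv2.resize(im[y0:y0+255,x0:x0+260],None,fx=F,fy=F,interpolation=cv2.INTER_CUBIC)[:600*1]
def pr(P):
    W=rack2w(p,P);W[:,2]+=p[3];return ((proj(c,W)-[x0,y0])*F).astype(int).reshape(-1,1,2)
for th,col in ((0,(0,255,0)),(.1,(255,255,0)),(.2,(0,255,255)),(.3,(0,0,255))):
    P=[[-.014,(l*np.cos(th)+8*np.sin(th))/1e3,.16+(-l*np.sin(th)+8*np.cos(th))/1e3] for l in (0,205)]
    cv2.polylines(o,[pr(P)],False,col,1)
    P=[[x,(y*np.cos(th)+12*np.sin(th))/1e3,.16+(-y*np.sin(th)+12*np.cos(th))/1e3] for x,y in ((.018,-12),(.034,-12),(.034,12),(.018,12))]
    cv2.polylines(o,[pr(P)],True,col,1)
cv2.polylines(o,[pr([[0,-.04,.184],[0,.04,.184],[-.006,.04,.184],[-.006,-.04,.184]])],True,(255,0,255),1)
cv2.imwrite(f"pics/a{n}.png",o[:600])
E
python3 ang.py 10
```

View pics/a10.png

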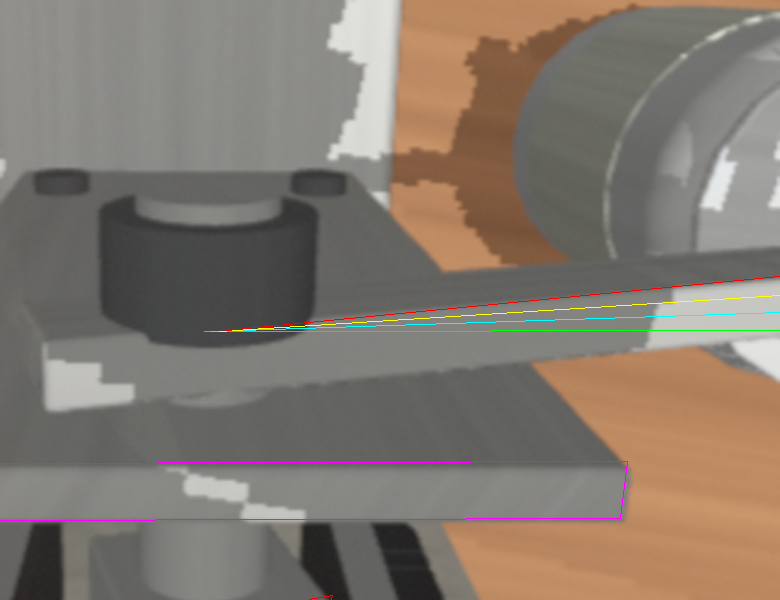

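The arm edge fits about 0.28 rad. The pad reaction (11 N sideways, 4 N vertical) is about the arm's own weight moment, so it needs a bit more push.

```bash
python3 -m pendant '[[[-1,-1,0,0],[-2,-2,0,0],[-3,-3,0,0],[-4,-4,0,0],[-5,-5,0,0],[-6,-6,0,0],[-7,-7,0,0],[-7,-7,0,0],[-7,-7,0,0],[-7,-7,0,0]]]'; python3 look.py 11; python3 ang.py 11
```

```text
clock: 16.7
position: [0.5936, -0.1197, 0.1628]
eef_rot: [-89.6, -1.0, 100.5]
force: [1.6, 24.3, -13.9]
width: 0.399
16.7 [ 0.59362283 -0.11966639  0.16275114] [-89.62308728  -0.97363406 100.4689329 ] [  1.63998965  24.33456924 -13.93178518] 0.39936349420631334
```

View pics/a11.png

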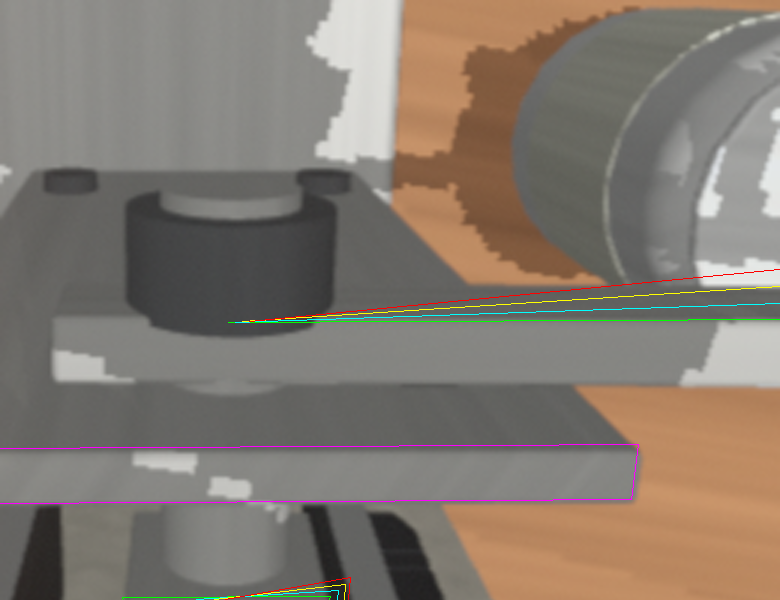

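View pics/w11.png

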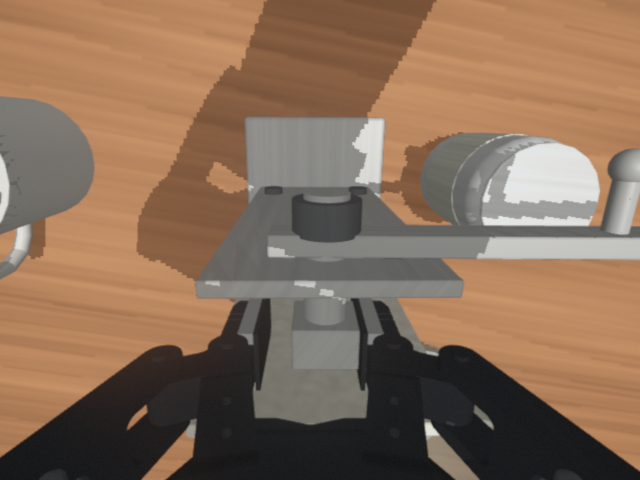

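The arm is now level: its edges are horizontal in the picture at row 245. Next I close the other pad, moving the tool back toward centre at the same time.

```bash
python3 -m pendant '[[[0,0,0,0],[0,0,0,0],[1,0,0,0],[2,0,0,0],[3,0,0,0],[4,0,0,0],[5,0,0,0],[6,0,0,0],[7,0,0,0],[7,0,0,0]]]' 21; python3 look.py 12; python3 ang.py 12
```

```text
clock: 18.0
position: [0.5927, -0.1146, 0.1636]
eef_rot: [-89.7, -0.8, 100.5]
force: [0.6, 17.5, -11.5]
width: 0.272
18.0 [ 0.59268784 -0.11456752  0.16364587] [-89.65059327  -0.75121672 100.46375091] [  0.62000771  17.48922559 -11.50884088] 0.27244806841300323
```

View pics/a12.png

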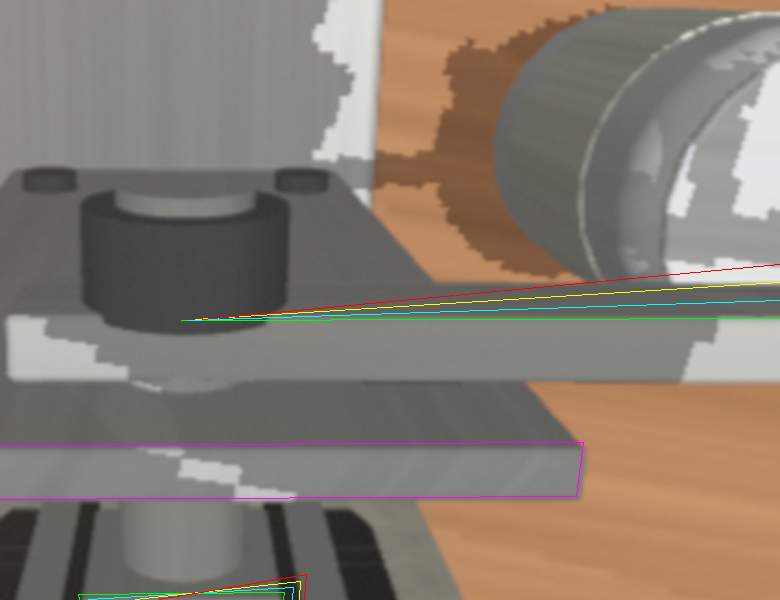

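View pics/w12.png

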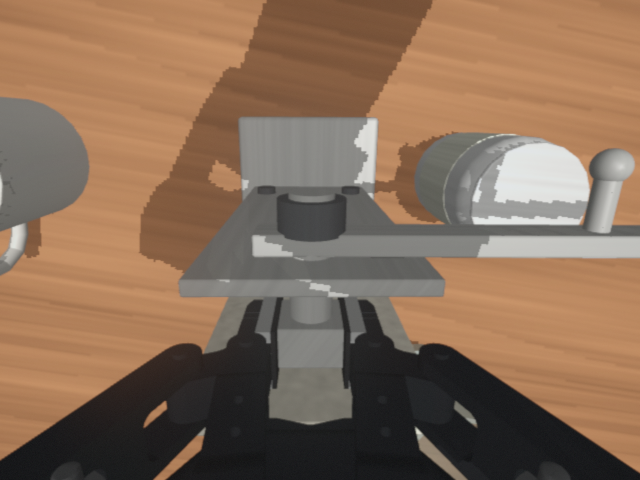

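The head is clamped square at an opening of 23.3 mm and the arm is level. I'll relieve the leftover side and vertical push, and ease the grip a little.

```bash
python3 -m pendant '[[[1,0.5,0,0],[2,1,0,0],[3,1.5,0,0],[4,2,0,0],[5,2,0,0],[6,2,0,0],[6,2,0,0],[6,2,0,0],[6,2,0,0],[6,2,0,0]]]' 22; python3 look.py 13; python3 ang.py 13
```

```text
clock: 19.3
position: [0.5927, -0.1143, 0.1637]
eef_rot: [-89.7, -0.1, 100.4]
force: [-1.3, -4.3, -26.5]
width: 0.268
19.3 [ 0.59270158 -0.11434315  0.1637181 ] [-8.97317414e+01 -9.08624162e-02  1.00430761e+02] [ -1.32646747  -4.29123531 -26.45264075] 0.2682715388005412
```

View pics/a13.png

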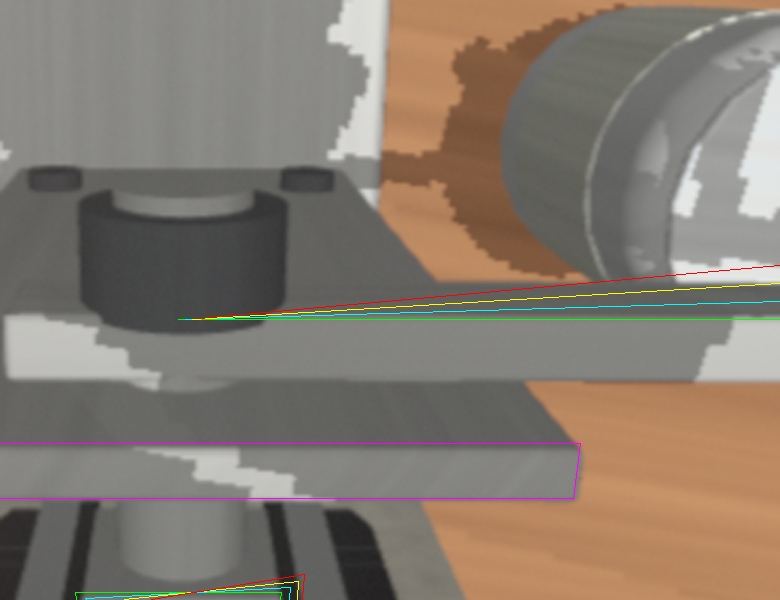

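```bash
python3 -m pendant '[[[-0.5,0.5,0,0],[-1,1,0,0],[-1,1.5,0,0],[-1,2,0,0],[-1,2.5,0,0],[-1,3,0,0],[-1,3.5,0,0],[-1,4,0,0],[-1,4,0,0],[-1,4,0,0]]]'; python3 look.py 14; python3 ang.py 14
```

```text
clock: 20.6
position: [0.5928, -0.1144, 0.1636]
eef_rot: [-89.7, -0.2, 100.5]
force: [-15.3, 4.4, -6.9]
width: 0.268
20.6 [ 0.5927984  -0.1143944   0.16362844] [-89.66373494  -0.19180202 100.46262232] [-15.27590155   4.37254179  -6.94305668] 0.26840464168211897
```

View pics/w14.png

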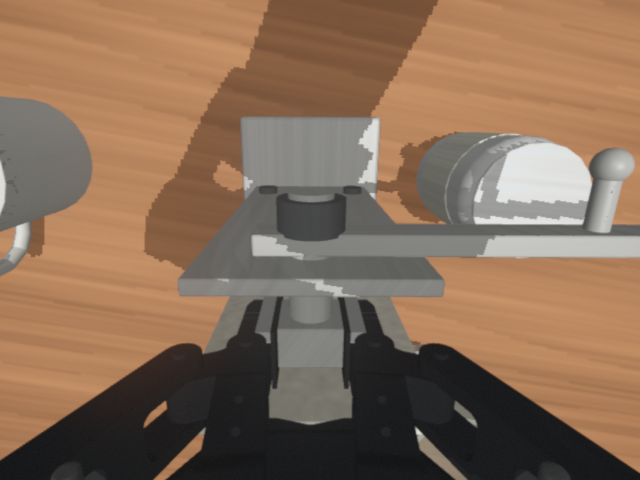

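View pics/a14.png

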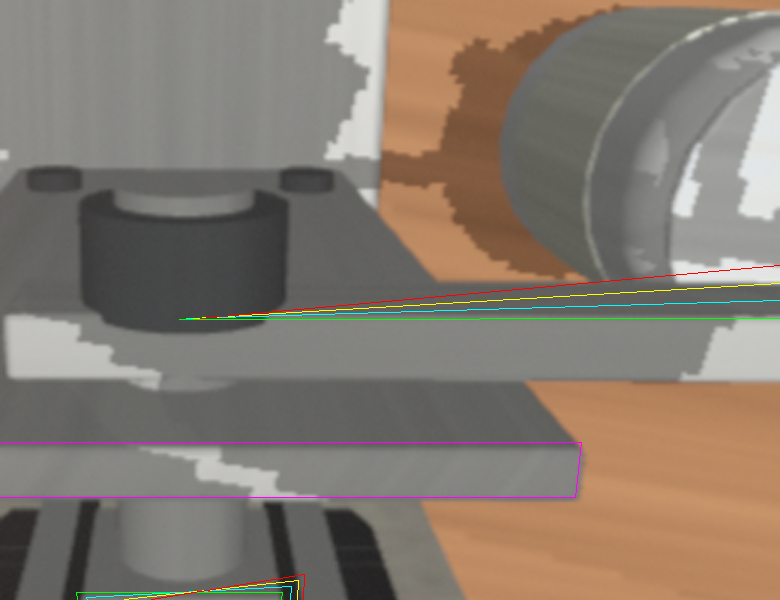

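The arm is level (edges at rows 235 and 256 across the picture), clear of the tin, and the head is square between the pads. One settling hold, then an independent look from the scene and top cameras.

```bash
python3 -m pendant '[[[0,0,0,0],[0,0,0.5,0],[0,0,1,0],[0,0,1.5,0],[0,0,2,0],[0,0,2,0],[0,0,2,0],[0,0,2,0],[0,0,2,0],[0,0,2,0]]]'; python3 - <<'E'
from cell import vision,masks_of,telemetry
import cv2,pickle,numpy as np
D=pickle.load(open("d0.pkl","rb"))
for n in ("scene","top"):
    c=vision.capture(n)["color"]
    for t in ("tin_top","mug","tumbler"):
        r=masks_of(t,n);print(n,t,[np.round(x["rect"]).tolist() for x in r[:1]],[np.round(x["rect"]).tolist() for x in D[n]["m"][t][:1]])
    im=cv2.cvtColor(c,cv2.COLOR_RGB2BGR)
    if n=="scene":cv2.imwrite("pics/s2.png",cv2.resize(im[90:340,200:440],None,fx=2.4,fy=2.4))
s=telemetry.sense();print(s["clock"],s["force"],s["width"],s["position"])
E
python3 look.py 15; python3 ang.py 15
```

```text
clock: 21.9
position: [0.5927, -0.1144, 0.1637]
eef_rot: [-90.0, -0.1, 100.5]
force: [-6.0, 5.0, -12.7]
width: 0.272
scene tin_top [[352.0, 230.0, 40.0, 64.0]] [[350.0, 231.0, 41.0, 61.0]]
scene mug [[236.0, 133.0, 58.0, 60.0]] [[237.0, 135.0, 58.0, 61.0]]
scene tumbler [[271.0, 286.0, 48.0, 59.0]] [[271.0, 286.0, 47.0, 62.0]]
top tin_top [[335.0, 286.0, 34.0, 36.0]] [[333.0, 285.0, 29.0, 38.0]]
top mug [[490.0, 263.0, 51.0, 63.0]] [[489.0, 264.0, 54.0, 57.0]]
top tumbler [[330.0, 199.0, 36.0, 42.0]] [[330.0, 200.0, 41.0, 41.0]]
22.3 [ -6.10357063   4.9922012  -12.35927463] 0.26404302644853167 [ 0.59271473 -0.11439038  0.16364956]
22.3 [ 0.59271473 -0.11439038  0.16364956] [-89.98809264  -0.14723335 100.45337226] [ -6.10357063   4.9922012  -12.35927463] 0.26404302644853167
```

View pics/s2.png

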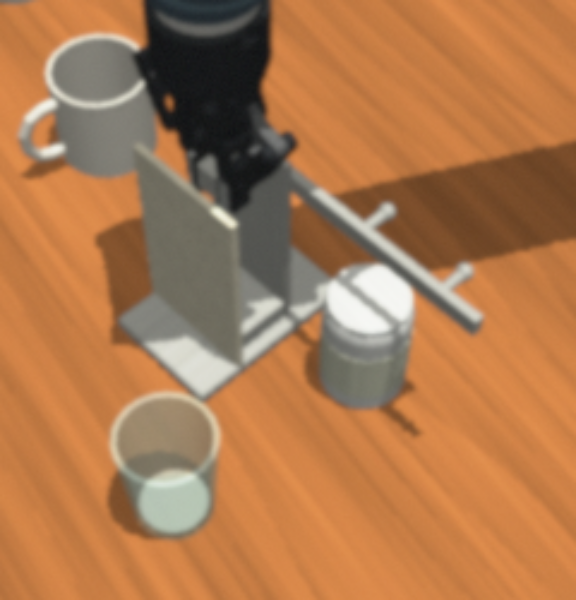

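View pics/a15.png

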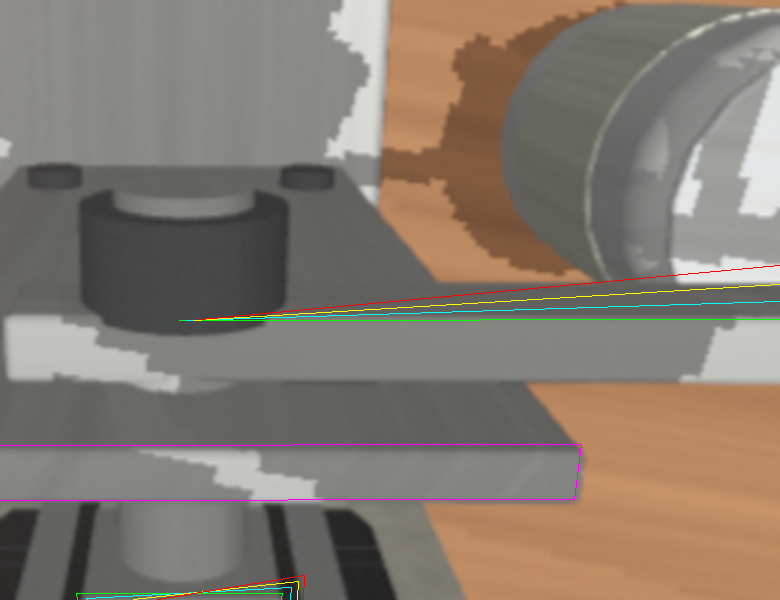

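The scene view shows the arm level and lifted clear of the tin, with nothing touching it. Its free end is now at about (475,320) in the crop, up from (452,370). Tin, mug and tumbler boxes are within about 2 px of where they started. I'm handing in.

```bash
python3 -c "
from cell import workorder,telemetry
print(workorder.finish_job());s=telemetry.sense();print(s['clock'],s['force'],s['width'])"
```

```text
the job is handed in; nothing more can be done
None
the job is handed in; nothing more can be done
```

The mug arm is level and lifted clear of the tin, and I handed the job in with the fingers still gripping the bolt head. The hand-in reports no verdict, so I can't confirm how it was judged.

**What I did:**
- **First grip:** I reached into the gap and gripped the head while the arm still sagged at about 0.30 rad.
- **Jam:** Closing alone did not level it, because pad friction jammed the corners at full grip. Sliding the closed pads up and down barely helped.
- **Levelling:** I opened slightly and used only the +y pad, sliding it up and inward, which turned the head until the arm was level.
- **Final grip:** I then closed both pads on the flats and eased off most of the leftover side and vertical push.

**Last checks, at about 22 s of the 38 s allowed:**
- **Arm angle:** the wrist view shows it level to within about 0.03 rad, and the scene view agrees. It held steady over the last four pictures, about 4 s.
- **Grip:** the opening stopped near 23 mm on the 24 mm head, against a command of 22 mm, so the pads are pressing. Grip force is not measured directly; the gripper's setting limits it to about 60 N.
- **Leftover force:** about 15 N remained at the wrist, taken through the head.
- **Tin, mug and tumbler:** their detected positions are within about 2 pixels of the start, which is detector noise.

The 4 N contact needed for the first step is inferred from the fingers stalling on the head, not measured.

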